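# Sound the battery bore of a logger housing with the depth rod

### The arm

A 6-joint arm with a two-finger parallel gripper is mounted at the origin on the work surface. World frame = base frame: x ahead of the robot, y to its left, z up, the work surface at z = 0. Lengths are in m, angles in rad, forces in N, time in s.
With the tool pointing down it reaches from about 0.375 to 0.9 m from the base axis. Payload 3.1 kg.
Tool frame: the origin (TCP) lies on the centre line of the jaws, within the pads' length; the fingertips stand 25 mm ahead of it and the grasp point (between the pads) lies 6 mm ahead of it; x points along the fingers, y is the direction in which the jaws open and shut, and the axes are right-handed (so a half turn about x gives the same grasp; the last joint's range is limited). The gripper opens to 87 mm and grips with 3 to 60 N. Pads are 19 mm wide; open, the fingers measure 117 mm over their backs; the gripper's body (75 mm by 190 mm) begins 51 mm behind the grasp point.
Start: joints at [-1.462, 0.527, 1.433, -0, 1.181, -0.178], TCP at [0.177, -0.599, 0.248] pointing down, gripper open.
Joint ranges: [-3.08, 3.08], [-0.75, 2.2], [0.22, 2.44], [-1.43, 4.57], [0, 2.65], [-2.85, 2.85]. Speed limits (rad/s): [2.79, 2.79, 3.14, 3.14, 3.14, 3.14].

### API

Orientations are given as a unit quaternion [x, y, z, w].
In Python, from rig import robot gives the robot as it stands. The module is installed in compiled form; this text tells all that it offers.
- The arm moves only by the tool move_arm, never from a script. Its argument "commands" is a list of rows, each a list of 5 numbers: the gripper's target within -1 to 1 (shut at 1, half-way at 0, fully open at -1), then the shift along the tool's x, y, z in mm, then the turn about the tool's x in degrees. A call has 1 to 8 rows; each row is the pose to reach, as a shift and turn from the pose commanded when the call began, along the tool's axes at that moment; what a row does not reach only later rows make up. A row lasts 1/12 s, in which the tool goes at most 41.7 mm and 7.16 degrees, less where a joint would pass 70% of its speed; a pose out of reach is approached as far as the arm can. A call with a gripper value outside its range is refused whole. The fingers move at their own pace and stop on an object; "newtons" is the grip in N (left out, the last holds). Time passes only in rows, so rows that repeat a pose let the fingers close. It gives the time, the measured TCP pose, the force and the opening at its end, in the units of the state.
- robot.get_obs(): the state, without advancing time (a new reading comes with each control period).
- robot.camera(name): name is "side" or "top"; returns a dict with "image" (384x512x3 uint8, red, green, blue), "fx", "fy", "cx", "cy" (pixels), "distortion" ([k1, k2, p1, p2, k3] as OpenCV has them; the pictures are not rectified), "xyz" and "rotation" of the camera in the world. Camera axes: x right, y down, z forward; pixel columns grow to the right and rows downward; lengths in m; the calibration is good to about 2 mm. A picture is of the moment at which its call begins. There is no depth.
- robot.hand_in(): hands the job in, once; it reports no verdict.
Trained networks look in a picture, given as the dict that the camera call returned (one of the last four; its "shot" number tells which), for a name from the list of things; names that differ only in an ending like _2 or _b are one class to them, and where a whole thing is asked for, a point or a joint stands for the part that bears it (a point fixed in the world has none). Each returns a list of dicts, best first, with "p" (0 to 1); they miss things now and then, are a little off and sometimes report something else, mostly with a low value. They report only what shows in the picture. A call takes as long as a camera call. They do not tell look-alikes from the thing itself.
- robot.regions_of(picture, name): "pixels" (384x512 bool, what is visible of it) and "bbox" ([left, top, right, bottom] in pixels, round what is visible of it).
The state is a dict: "time": time; "q": joint angles; "joint_velocities": joint speeds; "joint_torque": joint torques, N m; "position": TCP position; "tool_rot": TCP orientation; "ft_force": force on the tool from outside, world axes, zero at the start; "moment": the same for the moment, N m; "grip_width": finger opening in m.
Only numpy, scipy, OpenCV 4.12 (cv2) and the standard library are available. Lean on these libraries where they do the work, as an engineer would, in place of code of your own. Each camera call takes 0.05 s, during which the arm holds its last target.

### The job

Take the depth rod out of its stand and lower it gently, without ramming it, into the bore of the orange-ringed logger housing until its foot bottoms out, the rim pushing the yellow sliding stop up the rod. Keep it lightly pressed on the bottom for a second or two with the stop down on the rim, then let go and leave it standing there, bottomed and with the stop flat on the rim, so that the depth can be read. Leave the blue-ringed housing and the other things on the bench alone.

Things in the scene. Friction and masses are not known exactly. Their poses are not given: they have to be found in the camera images.
- rod_grip (a point): centre of the depth rod's grip: upright black ribbed round handle, 24 mm across, 55 mm tall, white dot on top; z points up the rod. The loose rod (about 150 g) starts standing in its round grey stand: socket 30 mm deep, 13 mm wide, top 45 mm above the bench. Below the grip a steel rod 12 mm across, 95 mm long; nose rounded to an 8 mm flat.
- rod_foot (a point): centre of the flat end of the depth rod's foot, 122.5 mm below the grip's centre; z points up along the rod.
- stop (a joint): place of the sliding stop on the rod (m): a yellow disc round it, 36 mm across, 12 mm thick. At 0 its underside is 34 mm above the foot; grows as it is pushed up towards the grip, 45 mm at most; starts at 0 to 5 mm. Stiff friction fit: 3 N moves it, it stays where left, and on a rim it carries the rod's weight, so the rod must be pushed down through it.
- stop_face (a point): centre of the underside of the yellow stop, on the rod's axis; z points up along the rod.
- housing_mouth (a point): centre of the bore's mouth, at rim height (97 mm above the bench), of the dark grey upright housing with the ORANGE ring, 64 mm across, fixed in a vice plate; z up out of the bore. Bore 15 mm wide, countersunk to 21 mm over the top 3 mm. Its bottom, a hard white spacer, is 45 to 70 mm below the rim, found only by feel. Bottom and rim stand 25 N at most; a push of 6 to 15 N in all is ample.
- spare_mouth (a point): mouth of the bore of a second, like housing with a BLUE ring on its rim, 97 mm above the bench, in a vice plate too: not to be sounded.
- jar_a: a loose white specimen jar with yellow lid, 52 mm across, 66 mm tall; origin at the centre of its underside. Bystander.
- jar_b: a second such jar. Bystander.
- endcap: loose dark grey end cap of a housing, 64 mm across, 24 mm tall; origin under its centre. Bystander.
- driver: loose screwdriver with dark handle, 200 mm long, lying along its x axis, 26 mm tall; origin under its middle. Bystander.
- celltray: loose black tray 120 x 90 x 30 mm with battery cells and spacers; origin under its centre. Bystander.
There are look-alikes about, which are no part of the job. Of the things that look like the part that bears rod_grip, the smaller one is meant.

How it is judged:
On the way, in this order (a step that is already met when the one before it is completed fails the run):
1. the depth rod is out of its stand, its foot clear above it, in the gripper (height (world z) of rod_foot above 0.055 m and contact force between the fingers and gauge above 1 N), for 0.1 s.
2. the rod's foot is pressed on the bottom of the orange-ringed housing's bore with more than 2.5 N, the stop within 1.5 mm of the rim, for 0.8 s (contact force between gauge and spacer above 2.5 N and z of stop_face in the frame of housing_mouth below 0.0015 m and horizontal distance between rod_foot and housing_mouth below 0.004 m), for 0.8 s.
At the end, for the whole second after the job is handed in: The depth rod stands by itself, upright within 4 degrees and at rest, in the bore of the orange-ringed housing, its foot within 1.5 mm of the bottom and the stop's underside within 1.5 mm of the rim; nothing holds it (z of spacer in the frame of rod_foot above -0.0215 m and horizontal distance between rod_foot and housing_mouth below 0.004 m and z of stop_face in the frame of housing_mouth below 0.0015 m and angle between rod_grip's own z axis and vertical below 0.07 rad and linear speed of gauge below 0.01 m/s); the robot touches nothing.
It fails at once if the bottom of the bore is loaded with more than 25 N (contact force between gauge and spacer above 25 N).
It fails at once if the rod or its stop is pushed against the housing with more than 25 N (contact force between gauge and housing above 25 N).
It fails at once if the rod is put into the spare (blue-ringed) housing or pushed against it (contact force between gauge and spare above 2 N).
It fails at once if a bystander is moved by more than 20 mm (distance of any of jar_a, jar_b, endcap, driver, celltray from where it was at the start of the episode above 0.02 m).
It also fails if it takes over 48 s, if anything falls off the work surface, if the arm or the gripper's body presses on something with over 40 N, if the wrist force passes 120 N, or if a joint passes its speed limit or range.

## Working session

There is one attempt and no reset: what is moved stays moved. The work goes in short steps, Python scripts to look and compute and a tool call to move; the robot and the scene stay as the last step left them, time stands still between calls to the robot, and variables do not carry over. Pictures are saved under pics/ and viewed, and the job is handed in when it is done.

Besides the shell and the picture viewer there is one more tool, called as name([rows], argument=value, ...), one row to a line, values as JSON. move_arm: Moves the arm, as the interface text tells. Its arguments: {"type":"object","properties":{"commands":{"type":"array","items":{"type":"array","items":{"type":"number"}}},"newtons":{"type":"number"}},"required":["commands"]}

```bash
mkdir -p pics
cat > h.py <<'E'
import numpy as np, cv2
from rig import robot
def K(c): return np.array([[c['fx'],0,c['cx']],[0,c['fy'],c['cy']],[0,0,1.]])
def R(c):
    r=np.array(c['rotation'],float)
    if r.shape==(3,3): return r
    from scipy.spatial.transform import Rotation
    return Rotation.from_quat(r).as_matrix()
def ray(c,uv):
    p=cv2.undistortPoints(np.array([[uv]],float),K(c),np.array(c['distortion'],float))[0,0]
    d=R(c)@np.array([p[0],p[1],1.]); return np.array(c['xyz'],float),d/np.linalg.norm(d)
def atz(c,uv,z):
    o,d=ray(c,uv); return o+d*(z-o[2])/d[2]
def proj(c,P):
    P=np.atleast_2d(np.array(P,float)); X=(P-np.array(c['xyz']))@R(c)
    rv=np.zeros(3)
    return cv2.projectPoints(X,rv,rv,K(c),np.array(c['distortion'],float))[0][:,0]
def tri(c1,u1,c2,u2):
    o1,d1=ray(c1,u1);o2,d2=ray(c2,u2)
    A=np.stack([d1,-d2],1);s=np.linalg.lstsq(A,o2-o1,rcond=None)[0]
    a,b=o1+s[0]*d1,o2+s[1]*d2
    return (a+b)/2,np.linalg.norm(a-b)
def save(c,name): cv2.imwrite('pics/'+name,cv2.cvtColor(c['image'],cv2.COLOR_RGB2BGR))
def crop(c,name,l,t,r,b,s): 
    im=cv2.cvtColor(c['image'],cv2.COLOR_RGB2BGR)[t:b,l:r]
    cv2.imwrite('pics/'+name,cv2.resize(im,None,fx=s,fy=s,interpolation=cv2.INTER_CUBIC))
E
python3 - <<'E'
from h import *
o=robot.get_obs()
print({k:np.round(v,4) for k,v in o.items()})
for n in('side','top'):
    c=robot.camera(n); save(c,n+'0.png'); print(n,c['xyz'],np.round(c['rotation'],3).tolist(),c['fx'],c['fy'],c['cx'],c['cy'],c['distortion'])
    for t in('rod_grip','stop','housing_mouth','jar_a','endcap','driver','celltray'):
        for r in robot.regions_of(c,t): 
            ys,xs=np.nonzero(r['pixels']); print(t,round(r['p'],2),np.round(r['bbox'],0),len(xs),xs.mean().round(1),ys.mean().round(1))
E
```

```text
{'time': np.float64(0.0), 'q': array([-1.4615,  0.5285,  1.4339, -0.    ,  1.1814, -0.1785]), 'joint_velocities': array([ 0.0008, -0.0001, -0.0022,  0.001 ,  0.0001, -0.0002]), 'joint_torque': array([-3.00000e-04, -4.40042e+01, -1.76590e+01,  6.33000e-02,
        5.81000e-02, -2.00000e-04]), 'position': array([ 0.1773, -0.5986,  0.2466]), 'tool_rot': array([ 0.6998,  0.1022, -0.6998,  0.1006]), 'ft_force': array([-0.5623, -0.1412,  0.0035]), 'moment': array([-0.0149,  0.0385, -0.0406]), 'grip_width': np.float64(0.087)}
side [0.5005666  0.91781838 0.99462433] [-0.048, 0.922, -0.383, 0.019] 391.0989595111092 391.0989595111092 257.53229427350544 190.95871283682382 [-0.11066847  0.          0.          0.          0.        ]
rod_grip 0.88 [302. 137. 318. 184.] 431 309.8 160.8
rod_grip 0.63 [272. 137. 281. 164.] 145 276.3 150.5
stop 0.5 [303. 172. 318. 181.] 129 307.8 175.0
housing_mouth 0.66 [245. 234. 293. 279.] 1571 267.6 259.3
jar_a 0.88 [216. 221. 234. 248.] 328 224.6 232.9
jar_a 0.63 [301. 132. 315. 152.] 182 304.9 138.9
endcap 0.74 [223. 184. 240. 204.] 262 229.5 192.8
driver 0.6 [236. 294. 307. 315.] 372 281.7 302.8
celltray 0.82 [220. 136. 255. 164.] 665 236.3 149.7
top [0.48854162 0.02089114 1.30089087] [-0.705, 0.708, -0.029, 0.03] 491.8352087029154 491.8352087029154 258.2242779918988 192.83140399365678 [-0.02980359  0.          0.          0.          0.        ]
rod_grip 0.65 [303. 246. 333. 267.] 425 316.5 257.8
rod_grip 0.45 [332. 202. 352. 220.] 193 339.0 209.9
stop 0.73 [304. 247. 321. 268.] 152 310.6 255.0
stop 0.59 [330. 205. 340. 217.] 65 334.5 210.9
stop 0.56 [332. 203. 349. 219.] 205 339.4 209.6
housing_mouth 0.86 [152. 186. 204. 242.] 2138 178.9 212.4
jar_a 0.8 [388. 245. 413. 263.] 441 402.9 253.1
jar_a 0.56 [194. 149. 218. 171.] 364 206.0 157.9
endcap 0.55 [273. 142. 298. 165.] 436 283.2 153.6
driver 0.82 [114. 188. 139. 260.] 492 125.9 234.3
celltray 0.89 [345. 125. 400. 179.] 1780 372.6 149.9
```

View pics/side0.png

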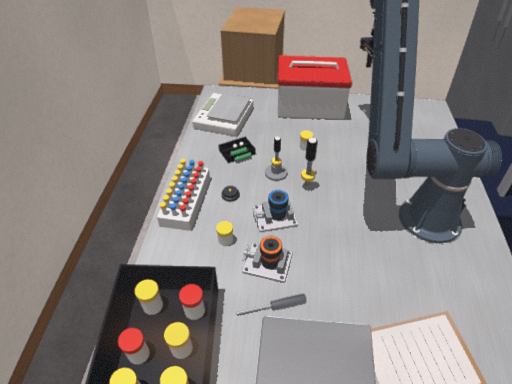

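View pics/top0.png

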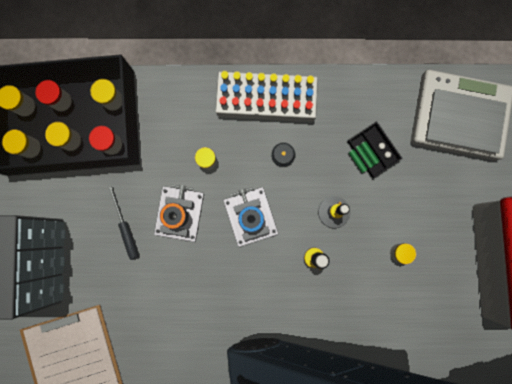

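Run:
```python
import cv2
s=cv2.imread('pics/side0.png');t=cv2.imread('pics/top0.png')
a=cv2.resize(s[110:210,260:360],None,fx=6,fy=6,interpolation=cv2.INTER_CUBIC);cv2.imwrite('pics/crop_s1.png',a)
a=cv2.resize(t[180:280,280:380],None,fx=6,fy=6,interpolation=cv2.INTER_CUBIC);cv2.imwrite('pics/crop_t1.png',a)
```

```text
(no output)
```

View pics/crop_s1.png

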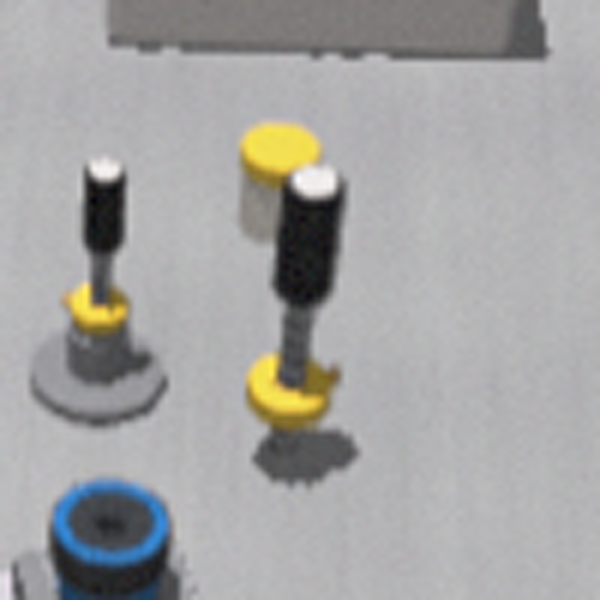

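View pics/crop_t1.png

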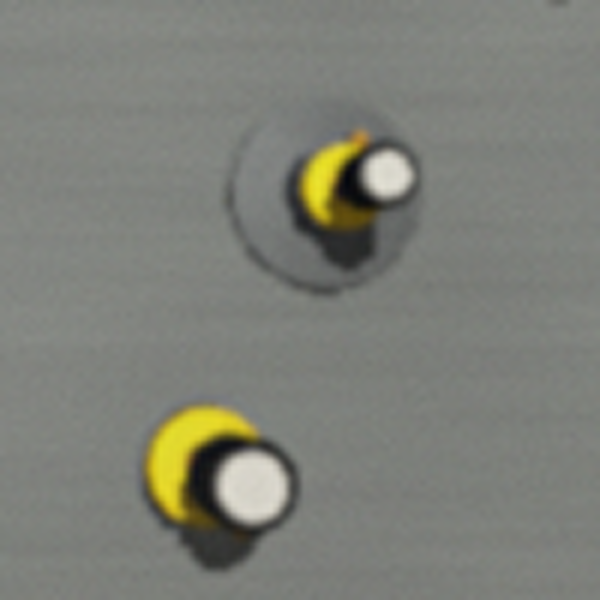

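The candidates for the rod are:
- the smaller one in the grey stand, side (277,150) / top (343,210)
- the bigger one without a stand, side (311,158) / top (318,260)

I choose the smaller one in the round grey stand; the crops confirm it. Next I measure positions.

```bash
cat >> h.py <<'E'
def blob(c,box,kind):
    l,t,r,b=box; im=c['image'][t:b,l:r]
    hsv=cv2.cvtColor(np.ascontiguousarray(im),cv2.COLOR_RGB2HSV).astype(int);H,S,V=hsv[...,0],hsv[...,1],hsv[...,2]
    m={'orange':(H<16)&(S>140)&(V>110),'blue':(H>98)&(H<118)&(S>130)&(V>110),'white':(S<40)&(V>175),'yellow':(H>=22)&(H<34)&(S>120)&(V>90)}[kind]
    n,lab,st,ce=cv2.connectedComponentsWithStats(m.astype(np.uint8),connectivity=8)
    i=1+np.argmax(st[1:,4]); mm=(lab==i).astype(np.uint8)
    cs=max(cv2.findContours(mm,cv2.RETR_EXTERNAL,cv2.CHAIN_APPROX_NONE)[0],key=len)
    hull=cv2.convexHull(cs)
    e=cv2.fitEllipse(hull) if len(hull)>=5 else None
    return ce[i]+[l,t],st[i,4],(None if e is None else (np.array(e[0])+[l,t],e[1],e[2]))
E
python3 - <<'E'
from h import *
S=robot.camera('side');T=robot.camera('top')
for n,c,b,k in (('ringS',S,(250,228,292,272),'orange'),('ringT',T,(150,195,200,235),'orange'),('blueS',S,(262,184,295,220),'blue'),('blueT',T,(230,195,275,240),'blue'),('dotS',S,(265,128,290,150),'white'),('dotT',T,(330,198,355,222),'white'),('yS',S,(265,150,290,170),'yellow'),('dot2S',S,(300,130,322,150),'white'),('dot2T',T,(305,245,335,270),'white')):
    print(n,*blob(c,b,k))
dS=blob(S,(265,128,290,150),'white')[0];dT=blob(T,(330,198,355,222),'white')[0]
print('dot',tri(S,dS,T,dT),atz(S,dS,.165),atz(T,dT,.165))
dS=blob(S,(300,130,322,150),'white')[0];dT=blob(T,(305,245,335,270),'white')[0]
print('dot2',tri(S,dS,T,dT))
crop(S,'ringS.png',235,180,305,290,5);crop(T,'ringT.png',145,180,215,250,8)
E
```

```text
ringS [270.72222222 245.46527778] 144 (array([270.60174942, 244.81396484]), (17.46366310119629, 21.1178035736084), 94.23249053955078)
ringT [172.65753425 215.78538813] 219 (array([172.34004021, 215.47319794]), (24.50196075439453, 25.23128318786621), 19.049236297607422)
blueS [277.73469388 197.3877551 ] 98 (array([277.95313168, 196.86224937]), (13.48482608795166, 18.667512893676758), 93.42924499511719)
blueT [250.73134328 219.43781095] 201 (array([250.75318336, 218.82299995]), (24.149826049804688, 25.06229019165039), 162.7764434814453)
dotS [277.04761905 137.51731602] 462 None
dotT [344.07894737 208.36842105] 38 (array([344.06109905, 208.42055035]), (6.421878337860107, 6.651947021484375), 160.15150451660156)
yS [275.86956522 161.63043478] 46 (array([275.90106487, 161.26388836]), (7.38987922668457, 8.880228042602539), 106.16687774658203)
dot2S [316.80392157 137.93464052] 153 (array([317.01152229, 138.28016472]), (16.045061111450195, 22.857223510742188), 159.01571655273438)
dot2T [321.70212766 260.70212766] 94 (array([321.69930649, 260.69930553]), (10.326437950134277, 10.895147323608398), 135.0)
dot (array([ 0.54548636, -0.17655796,  0.16767367]), np.float64(0.001348949245653313)) [ 0.54495397 -0.18005271  0.165     ] [ 0.54629765 -0.17702819  0.165     ]
dot2 (array([ 0.42127452, -0.11572028,  0.22251577]), np.float64(0.016641985908989364))
```

View pics/ringS.png

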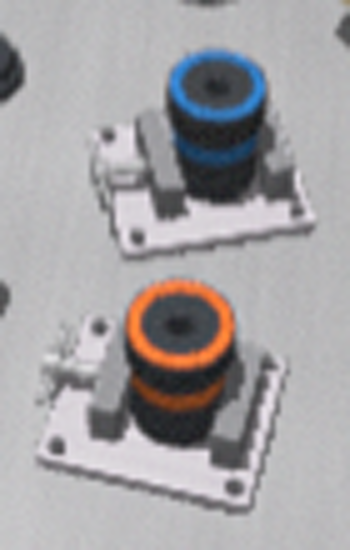

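View pics/ringT.png

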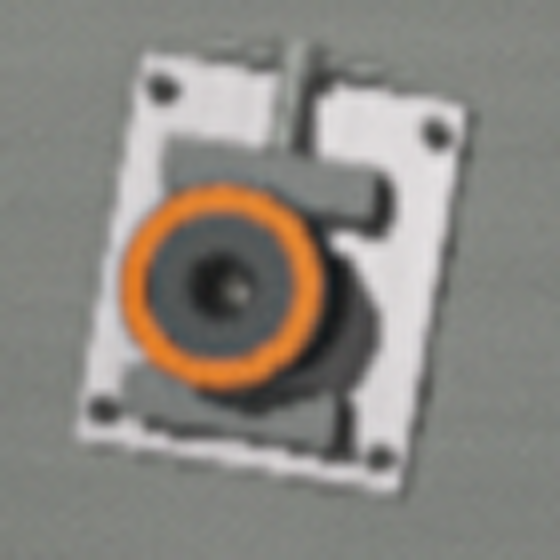

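Run:
```python
from h import *
from scipy.spatial.transform import Rotation as Ro
S=robot.camera('side');T=robot.camera('top')
print('rod',tri(S,(277.2,137.8),T,(344.06,208.4)))
print('look2',tri(S,(312.3,140.2),T,(321.7,260.7)))
rT,rS=(172.34,215.47),(270.6,244.6)
print('ring',tri(S,rS,T,rT),atz(S,rS,.097),atz(T,rT,.097))
bT,bS=(250.75,218.8),(277.9,196.8)
print('blue',tri(S,bS,T,bT))
print('jar2',atz(T,(405,253),.066))
o=robot.get_obs();print(Ro.from_quat(o['tool_rot']).as_matrix().round(3),o['position'],o['q'],o['time'])
# stand disc, stand socket center
print('stand disc', atz(T,(280+325/6-.5,180+195/6-.5),.005))
```

```text
rod (array([ 0.54519971, -0.17673747,  0.16636994]), np.float64(0.0019085591236142304))
look2 (array([ 0.42770892, -0.11752118,  0.2108057 ]), np.float64(0.0025050570037871223))
ring (array([0.53379505, 0.23254608, 0.09434814]), np.float64(0.0016895415396944783)) [0.53285435 0.23459084 0.097     ] [0.53453911 0.23208446 0.097     ]
blue (array([0.52518811, 0.04005254, 0.09536023]), np.float64(0.0006181475291983616))
jar2 [ 0.43873667 -0.34488873  0.066     ]
[[ 0.     0.284 -0.959]
 [-0.    -0.959 -0.284]
 [-1.     0.    -0.   ]] [ 0.17745589 -0.59925494  0.24755692] [-1.46145843e+00  5.27480862e-01  1.43271019e+00  2.09022744e-05
  1.18138526e+00 -1.78509773e-01] 1.0
stand disc [ 0.54500071 -0.17722174  0.005     ]
```

move_arm([
  [-1,-10,-8,-12,0],
  [-1,-20,-26,-41,0],
  [-1,-30,-45,-71,0],
  [-1,-30,-64,-101,0],
  [-1,-30,-83,-131,0],
  [-1,-30,-102,-161,0],
  [-1,-30,-121,-191,0],
  [-1,-30,-140,-221,0],
])

```text
time: 1.67
position: [0.3508, -0.3999, 0.2785]
tool_rot: [0.7, 0.101, -0.7, 0.102]
ft_force: [0.1, -0.8, 0.3]
grip_width: 0.087
```

move_arm([
  [-1,0,-19,-30,0],
  [-1,0,-38,-60,0],
  [-1,0,-57,-90,0],
  [-1,0,-76,-120,0],
  [-1,0,-95,-150,0],
  [-1,0,-120,-190,0],
  [-1,0,-140,-220,0],
  [-1,0,-140,-220,0],
])

```text
time: 2.33
position: [0.5245, -0.1988, 0.2786]
tool_rot: [0.701, 0.105, -0.698, 0.103]
ft_force: [0.2, 0.2, 0.1]
grip_width: 0.0871
```

Run:
```python
from h import *
from scipy.spatial.transform import Rotation as Ro
o=robot.get_obs();M=Ro.from_quat(o['tool_rot']).as_matrix();print(M.round(3),o['position'],o['ft_force'],o['time'])
d=np.array([.5455,-.177,.1405+.006])-o['position'];print((M.T@d*1000).round(1))
```

```text
[[ 0.004  0.291 -0.957]
 [ 0.003 -0.957 -0.291]
 [-1.    -0.001 -0.004]] [ 0.52454355 -0.19883003  0.27859227] [0.16553674 0.19964552 0.14169765] 2.3333
[132.2 -14.6 -25.8]
```

move_arm([
  [-1,0,-7,-13,0],
  [-1,0,-15,-26,0],
  [-1,25,-15,-26,0],
  [-1,55,-15,-26,0],
  [-1,85,-15,-26,0],
  [-1,110,-15,-26,0],
  [-1,110,-15,-26,0],
])

```text
time: 2.92
position: [0.538, -0.1816, 0.1636]
tool_rot: [-0.697, -0.104, 0.703, -0.099]
ft_force: [-1.3, 0.5, -0.7]
grip_width: 0.0867
```

Run:
```python
from h import *
from scipy.spatial.transform import Rotation as Ro
S=robot.camera('side');T=robot.camera('top')
o=robot.get_obs();M=Ro.from_quat(o['tool_rot']).as_matrix();print(o['position'],o['ft_force'],o['time'])
d=np.array([.5455,-.177,.1405+.006])-o['position'];print((M.T@d*1000).round(1))
crop(S,'s2.png',240,90,340,190,6);crop(T,'t2.png',290,160,390,260,6)
print(proj(T,o['position']),proj(S,o['position']))
```

```text
[ 0.5411226  -0.18343979  0.16774014] [ 0.55496247 -0.01049312 -0.15543593] 3.0167
[21.2 -4.9 -6. ]
[[347.10194963 210.53265616]] [[278.23441487 136.37472373]]
```

View pics/s2.png

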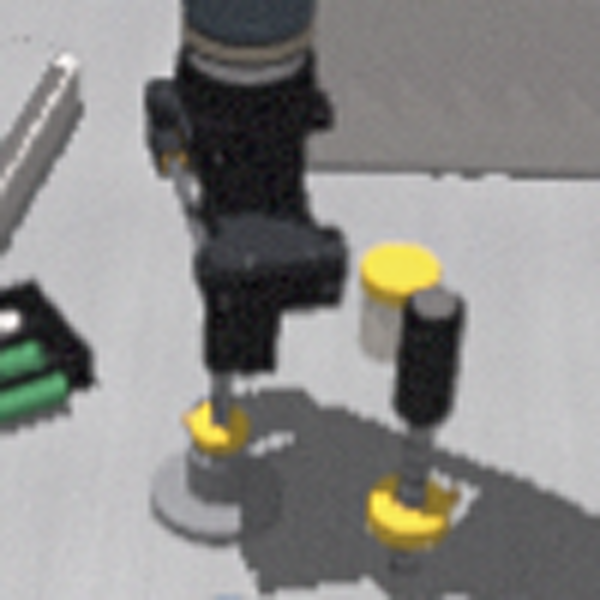

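View pics/t2.png

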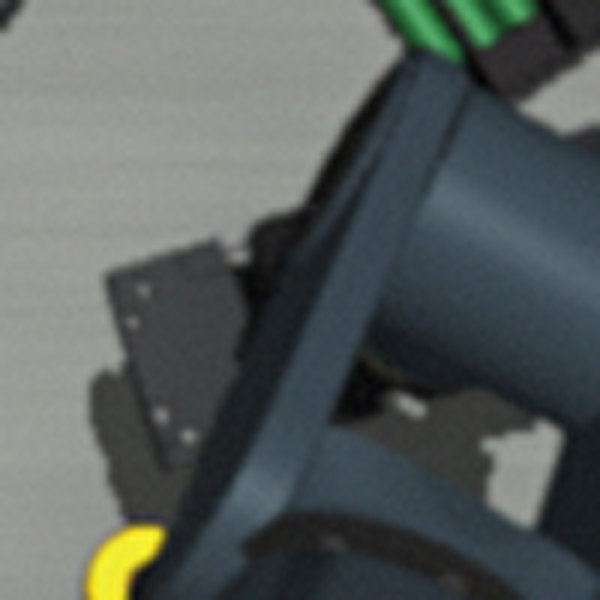

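move_arm([
  [-1,0,0,0,0],
  [-1,0,0,0,0],
  [-1,0,0,0,0],
])

```text
time: 3.27
position: [0.5425, -0.1844, 0.1695]
tool_rot: [0.701, 0.101, -0.699, 0.102]
ft_force: [1.0, -0.5, -0.7]
grip_width: 0.0869
```

```bash
cat >> h.py <<'E'
def rel(P):
    from scipy.spatial.transform import Rotation as Ro
    o=robot.get_obs();M=Ro.from_quat(o['tool_rot']).as_matrix();d=M.T@(np.array(P)-o['position'])*1000
    print('t',o['time'],'pos',o['position'].round(4),'xaxis',M[:,0].round(4),'yaxis',M[:,1].round(3),'F',o['ft_force'].round(2),'M',o['moment'].round(2),'w',round(float(o['grip_width']),4),'togo mm (tool)',d.round(1))
E
python3 -c "
from h import *
rel([.5455,-.177,.1465])"
```

```text
t 3.2667 pos [ 0.5425 -0.1844  0.1695] xaxis [ 0.0034 -0.0019 -1.    ] yaxis [ 0.284 -0.959  0.003] F [ 1.01 -0.47 -0.69] M [0.03 0.02 0.04] w 0.0869 togo mm (tool) [23.  -6.3 -4.9]
```

move_arm([
  [-1,0,-6,-5,0],
  [-1,8,-6,-5,0],
  [-1,16,-6,-5,0],
  [-1,23,-6,-5,0],
  [-1,23,-6,-5,0],
  [-1,23,-6,-5,0],
  [-1,23,-6,-5,0],
])

```text
time: 3.85
position: [0.5445, -0.1767, 0.1442]
tool_rot: [-0.7, -0.102, 0.7, -0.101]
ft_force: [0.4, 0.4, 0.2]
grip_width: 0.087
```

```bash
python3 -c "
from h import *
rel([.5455,-.177,.1465])
S=robot.camera('side');crop(S,'s3.png',240,90,320,190,6)"
```

```text
t 3.85 pos [ 0.5445 -0.1767  0.1442] xaxis [-6.e-04  3.e-04 -1.e+00] yaxis [ 0.284 -0.959 -0.   ] F [0.38 0.4  0.19] M [0.01 0.05 0.04] w 0.087 togo mm (tool) [-2.3  0.5 -0.9]
```

View pics/s3.png

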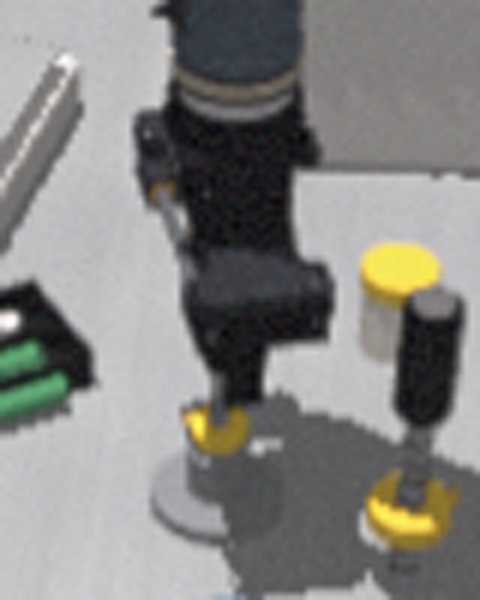

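move_arm([
  [1,0,0,0,0],
  [1,0,0,0,0],
  [1,0,0,0,0],
  [1,0,0,0,0],
  [1,0,0,0,0],
  [1,0,0,0,0],
  [1,0,0,0,0],
  [1,0,0,0,0],
], newtons=35)

```text
time: 4.57
position: [0.5446, -0.1767, 0.1446]
tool_rot: [0.7, 0.101, -0.7, 0.101]
ft_force: [-0.6, -0.6, 0.2]
grip_width: 0.0417
```

```bash
python3 -c "
from h import *
rel([.5455,-.177,.1465])"
```

```text
t 4.5667 pos [ 0.5446 -0.1767  0.1446] xaxis [ 0. -0. -1.] yaxis [ 0.284 -0.959  0.   ] F [-0.61 -0.62  0.19] M [ 0.01 -0.02 -0.04] w 0.0417 togo mm (tool) [-1.9  0.6 -0.8]
```

move_arm([
  [1,0,0,0,0],
  [1,0,0,0,0],
  [1,0,0,0,0],
  [1,0,0,0,0],
  [1,0,0,0,0],
  [1,0,0,0,0],
  [1,0,0,0,0],
  [1,0,0,0,0],
])

```text
time: 5.23
position: [0.5446, -0.1767, 0.1445]
tool_rot: [0.7, 0.101, -0.7, 0.101]
ft_force: [-0.5, -0.5, 0.5]
grip_width: 0.0235
```

```bash
python3 -c "
from h import *
rel([.5455,-.177,.1465])"
```

```text
t 5.2333 pos [ 0.5446 -0.1767  0.1445] xaxis [ 1.e-04 -1.e-04 -1.e+00] yaxis [ 0.284 -0.959  0.   ] F [-0.52 -0.48  0.51] M [-0.1  -0.02 -0.01] w 0.0235 togo mm (tool) [-2.   0.5 -0.8]
```

move_arm([
  [1,-4,0,0,0],
  [1,-14,0,0,0],
  [1,-34,0,0,0],
  [1,-60,0,0,0],
  [1,-90,0,0,0],
  [1,-120,0,0,0],
  [1,-145,0,0,0],
  [1,-150,0,0,0],
])

```text
time: 5.9
position: [0.5466, -0.1775, 0.3001]
tool_rot: [0.703, 0.099, -0.697, 0.104]
ft_force: [-0.0, -0.1, -1.2]
grip_width: 0.0236
```

move_arm([
  [1,0,-20,-5,0],
  [1,0,-50,-13,0],
  [1,0,-85,-23,0],
  [1,0,-120,-32,0],
  [1,0,-155,-41,0],
  [1,0,-190,-51,0],
  [1,0,-220,-59,0],
  [1,0,-230,-62,0],
])

```text
time: 6.57
position: [0.5367, 0.0658, 0.2935]
tool_rot: [-0.699, -0.104, 0.701, -0.102]
ft_force: [-1.4, 0.2, -2.3]
grip_width: 0.0234
```

move_arm([
  [1,0,-20,-5,0],
  [1,0,-50,-13,0],
  [1,0,-85,-23,0],
  [1,0,-115,-30,0],
  [1,0,-140,-38,0],
  [1,0,-158,-42,0],
  [1,0,-165,-44,0],
  [1,0,-165,-44,0],
])

```text
time: 7.23
position: [0.5335, 0.233, 0.2937]
tool_rot: [-0.699, -0.102, 0.7, -0.102]
ft_force: [0.9, 0.1, -1.5]
grip_width: 0.0232
```

```bash
python3 -c "
from h import *
rel([.534,.2335,.2945])
S=robot.camera('side');T=robot.camera('top');save(S,'s4.png');save(T,'t4.png')
crop(S,'s4c.png',220,140,320,290,4)
o=robot.get_obs()['position'];print(proj(S,[o,o-[0,0,.006],o-[0,0,.126]]))
for n in('rod_grip','stop'):
  for c in(S,T):
    for r in robot.regions_of(c,n): print(n,r['p'],r['bbox'])"
```

```text
t 7.2333 pos [0.5335 0.233  0.2937] xaxis [-1.6e-03 -5.0e-04 -1.0e+00] yaxis [ 0.286 -0.958  0.   ] F [ 0.89  0.08 -1.48] M [-0.04  0.04  0.06] w 0.0232 togo mm (tool) [-0.8 -0.3 -0.6]
[[272.25211332 195.57902295]
 [272.18647159 197.24582942]
 [270.97346286 227.77677032]]
rod_grip 0.79 [301.1, 136.0, 314.7, 184.6]
rod_grip 0.68 [266.4, 211.9, 278.9, 230.3]
rod_grip 0.82 [305.6, 248.0, 330.7, 268.6]
stop 0.68 [263.0, 214.6, 277.6, 224.5]
stop 0.48 [305.2, 247.9, 320.0, 266.6]
```

View pics/s4c.png

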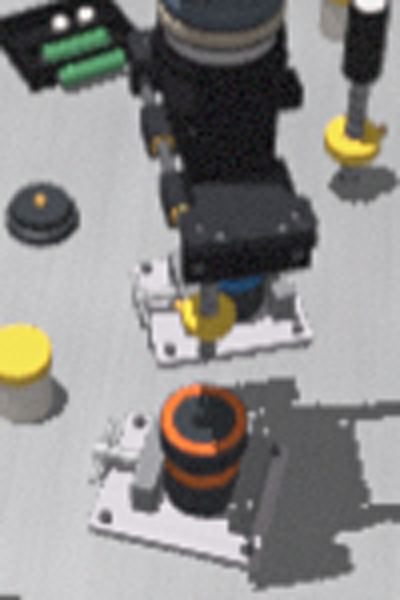

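View pics/t4.png

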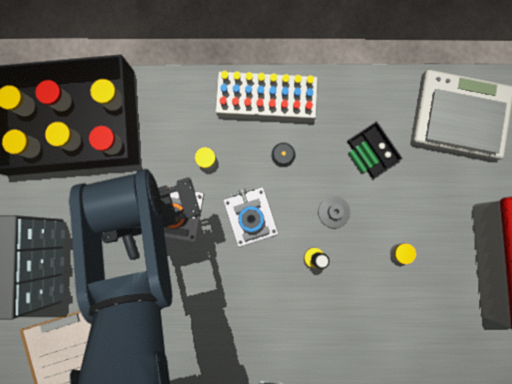

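move_arm([
  [1,5,0,1,0],
  [1,15,0,1,0],
  [1,28,0,1,0],
  [1,40,0,1,0],
  [1,50,0,1,0],
  [1,55,0,1,0],
  [1,55,0,1,0],
  [1,55,0,1,0],
])

```text
time: 8.2
position: [0.5332, 0.2318, 0.2392]
tool_rot: [-0.7, -0.101, 0.7, -0.101]
ft_force: [-1.0, 0.4, -1.4]
grip_width: 0.0232
```

```bash
python3 -c "
from h import *
rel([.5328,.2327,.2265])
S=robot.camera('side');T=robot.camera('top')
crop(S,'s5c.png',240,200,300,280,9);crop(T,'t5.png',140,160,220,250,6)
o=robot.get_obs()['position'];print(proj(S,[o,o-[0,0,.006],o-[0,0,.1295]]),proj(S,[[.5338,.2325,.097]]))
print(blob(S,(250,238,292,272),'orange'))
for n in('rod_grip','stop'):
  for c in(S,T):
    for r in robot.regions_of(c,n): print(n,r['p'],r['bbox'])"
```

```text
t 8.2 pos [0.5332 0.2318 0.2392] xaxis [-5.e-04 -1.e-04 -1.e+00] yaxis [ 0.284 -0.959 -0.   ] F [-0.99  0.44 -1.4 ] M [ 0.05 -0.02  0.01] w 0.0232 togo mm (tool) [12.7 -1.   0.1]
[[271.72274121 210.28832896]
 [271.66123921 211.83206861]
 [270.49218613 240.931386  ]] [[270.32971198 243.99268619]]
(array([269.53398058, 246.19417476]), np.int32(103), (array([270.36684418, 244.55970001]), (16.813467025756836, 20.89137840270996), 85.35433959960938))
rod_grip 0.98 [300.7, 136.9, 317.1, 184.2]
rod_grip 0.65 [264.4, 225.5, 278.4, 243.6]
rod_grip 0.83 [302.7, 245.3, 329.6, 268.4]
stop 0.57 [262.7, 226.2, 277.3, 235.9]
stop 0.58 [305.8, 247.6, 323.3, 268.1]
```

View pics/s5c.png

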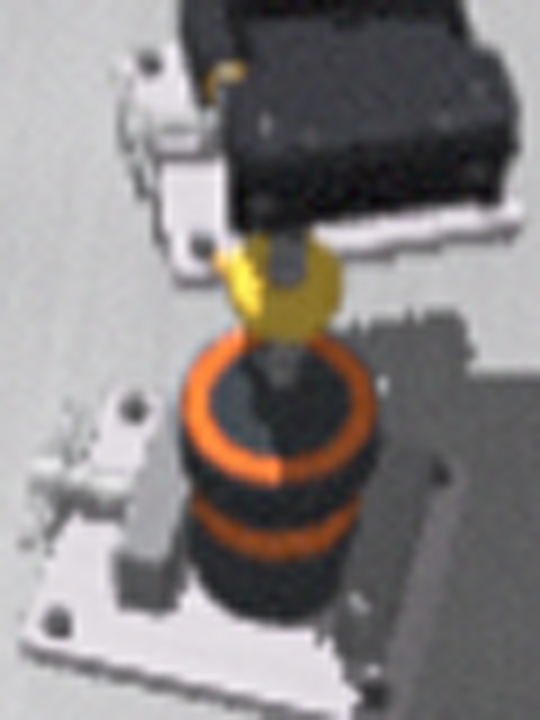

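View pics/t5.png

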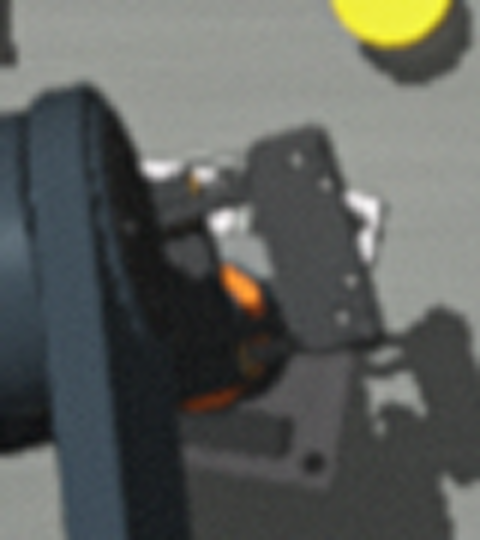

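move_arm([
  [1,3,-1,0,0],
  [1,5,-1,0,0],
  [1,7,-1,0,0],
  [1,9,-1,0,0],
  [1,11,-1,0,0],
  [1,13,-1,0,0],
  [1,15,-1,0,0],
  [1,17,-1,0,0],
])

```text
time: 9.17
position: [0.5329, 0.2328, 0.2223]
tool_rot: [-0.7, -0.101, 0.7, -0.101]
ft_force: [-0.1, -0.7, -2.3]
grip_width: 0.0234
```

```bash
python3 -c "
from h import *
rel([.533,.2325,.2265])
S=robot.camera('side')
crop(S,'s6c.png',240,200,300,280,9)
rel([.533,.2325,.2265])"
```

```text
t 9.1667 pos [0.5329 0.2328 0.2223] xaxis [-1.e-04 -0.e+00 -1.e+00] yaxis [ 0.284 -0.959 -0.   ] F [-0.14 -0.68 -2.26] M [-0.03 -0.03 -0.01] w 0.0234 togo mm (tool) [-4.2  0.4 -0. ]
t 9.2167 pos [0.5326 0.2328 0.2219] xaxis [-1.e-03 -2.e-04 -1.e+00] yaxis [ 0.284 -0.959 -0.   ] F [-0.7   0.98 -1.6 ] M [-0.01  0.   -0.  ] w 0.0233 togo mm (tool) [-4.6  0.4 -0.3]
```

View pics/s6c.png

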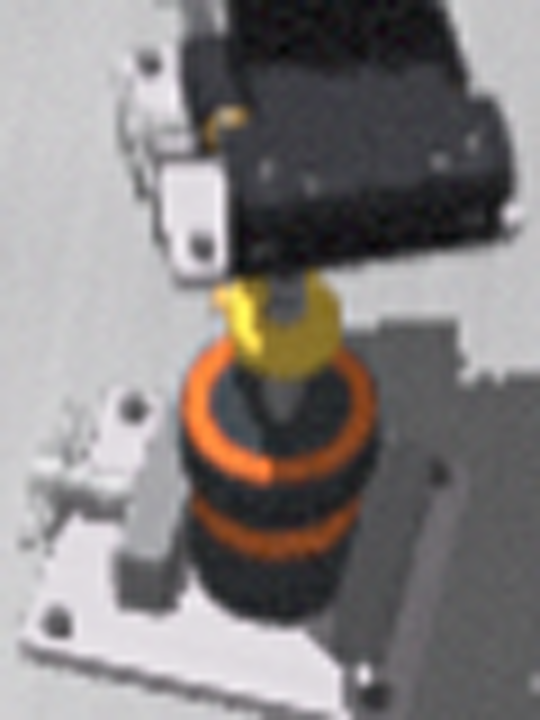

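move_arm([
  [1,1,0,-1,0],
  [1,2,0,-1,0],
  [1,3,0,-1,0],
  [1,5,0,-1,0],
  [1,7,0,-1,0],
  [1,9,0,-1,0],
  [1,10,0,-1,0],
  [1,10,0,-1,0],
])

```text
time: 9.88
position: [0.5336, 0.2331, 0.2121]
tool_rot: [-0.7, -0.101, 0.7, -0.101]
ft_force: [0.1, -0.5, -1.1]
grip_width: 0.0233
```

```bash
python3 -c "
from h import *
rel([.533,.2325,.2265])
S=robot.camera('side')
crop(S,'s7c.png',240,200,300,280,9)
rel([.533,.2325,.2265])"
```

```text
t 9.8833 pos [0.5336 0.2331 0.2121] xaxis [-8.e-04 -2.e-04 -1.e+00] yaxis [ 0.284 -0.959 -0.   ] F [ 0.15 -0.53 -1.14] M [-0.03 -0.01  0.05] w 0.0233 togo mm (tool) [-14.4   0.4   0.7]
t 9.9333 pos [0.5337 0.2331 0.2123] xaxis [-4.e-04 -1.e-04 -1.e+00] yaxis [ 0.284 -0.959 -0.   ] F [ 0.49  0.27 -2.16] M [ 0.03 -0.    0.03] w 0.0231 togo mm (tool) [-14.2   0.4   0.9]
```

View pics/s7c.png

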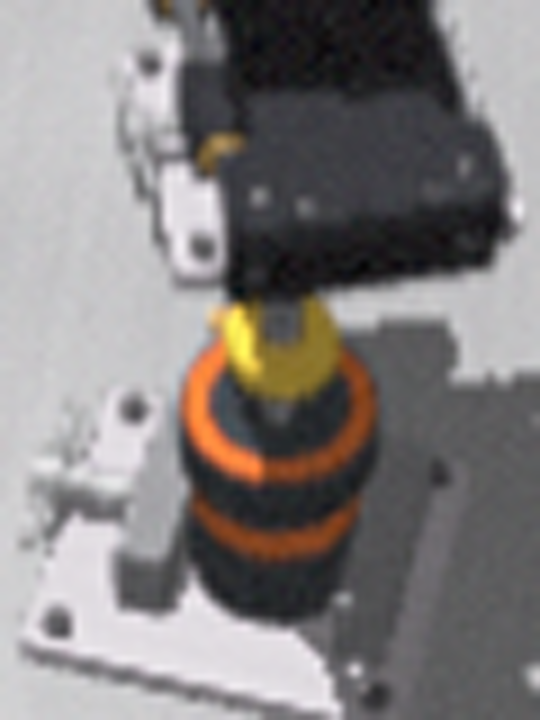

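move_arm([
  [1,2,0,0,0],
  [1,4,0,0,0],
  [1,6,0,0,0],
  [1,8,0,0,0],
  [1,10,0,0,0],
  [1,12,0,0,0],
  [1,13,0,0,0],
  [1,14,0,0,0],
])

```text
time: 10.6
position: [0.5338, 0.2331, 0.1984]
tool_rot: [-0.7, -0.101, 0.7, -0.101]
ft_force: [0.5, 1.4, -1.4]
grip_width: 0.0231
```

move_arm([
  [1,1,0,0,0],
  [1,2,0,0,0],
  [1,3,0,0,0],
  [1,4,0,0,0],
  [1,4,0,0,0],
])

```text
time: 11.02
position: [0.5337, 0.2331, 0.1943]
tool_rot: [-0.7, -0.101, 0.7, -0.101]
ft_force: [-0.1, -0.2, -2.1]
grip_width: 0.0232
```

move_arm([
  [1,1,0,0,0],
  [1,2,0,0,0],
  [1,2,0,0,0],
])

```text
time: 11.27
position: [0.5337, 0.2331, 0.1924]
tool_rot: [-0.7, -0.101, 0.7, -0.101]
ft_force: [-0.4, 0.7, -1.2]
grip_width: 0.023
```

move_arm([
  [1,1,0,0,0],
  [1,2,0,0,0],
  [1,2,0,0,0],
])

```text
time: 11.52
position: [0.5337, 0.2331, 0.1904]
tool_rot: [-0.7, -0.101, 0.7, -0.101]
ft_force: [1.0, -0.5, -2.2]
grip_width: 0.0234
```

move_arm([
  [1,1,0,0,0],
  [1,2,0,0,0],
  [1,2,0,0,0],
])

```text
time: 11.77
position: [0.5338, 0.2331, 0.1885]
tool_rot: [-0.7, -0.101, 0.7, -0.101]
ft_force: [-1.1, 0.1, -2.1]
grip_width: 0.0236
```

move_arm([
  [1,1,0,0,0],
  [1,2,0,0,0],
  [1,2,0,0,0],
])

```text
time: 12.02
position: [0.5339, 0.2332, 0.1867]
tool_rot: [0.7, 0.101, -0.7, 0.101]
ft_force: [-1.0, -0.6, 1.3]
grip_width: 0.0234
```

move_arm([
  [1,1,0,0,0],
  [1,1,0,0,0],
  [1,1,0,0,0],
])

```text
time: 12.27
position: [0.5339, 0.2332, 0.1856]
tool_rot: [0.7, 0.101, -0.7, 0.101]
ft_force: [-0.4, 0.0, 0.9]
grip_width: 0.0232
```

move_arm([
  [1,1,0,0,0],
  [1,2,0,0,0],
  [1,2,0,0,0],
])

```text
time: 12.52
position: [0.5339, 0.2331, 0.1834]
tool_rot: [0.7, 0.101, -0.7, 0.101]
ft_force: [-0.7, -1.0, 0.2]
grip_width: 0.0233
```

move_arm([
  [1,0.5,0,0,0],
  [1,1,0,0,0],
  [1,1,0,0,0],
])

```text
time: 12.77
position: [0.5339, 0.2331, 0.1824]
tool_rot: [0.7, 0.101, -0.7, 0.101]
ft_force: [0.2, -0.1, -0.5]
grip_width: 0.0234
```

move_arm([
  [1,0.5,0,0,0],
  [1,1,0,0,0],
  [1,1,0,0,0],
])

```text
time: 13.02
position: [0.5339, 0.2331, 0.1815]
tool_rot: [0.7, 0.101, -0.7, 0.101]
ft_force: [0.5, 1.2, 0.5]
grip_width: 0.0234
```

```bash
python3 -c "
from h import *
S=robot.camera('side')
crop(S,'s8c.png',240,200,300,280,9)
rel([.533,.2325,.2265])"
```

```text
t 13.0667 pos [0.5339 0.2331 0.1815] xaxis [ 0.  0. -1.] yaxis [ 0.284 -0.959 -0.   ] F [-0.51 -0.17 -0.28] M [0.02 0.08 0.01] w 0.0236 togo mm (tool) [-45.    0.4   1. ]
```

View pics/s8c.png

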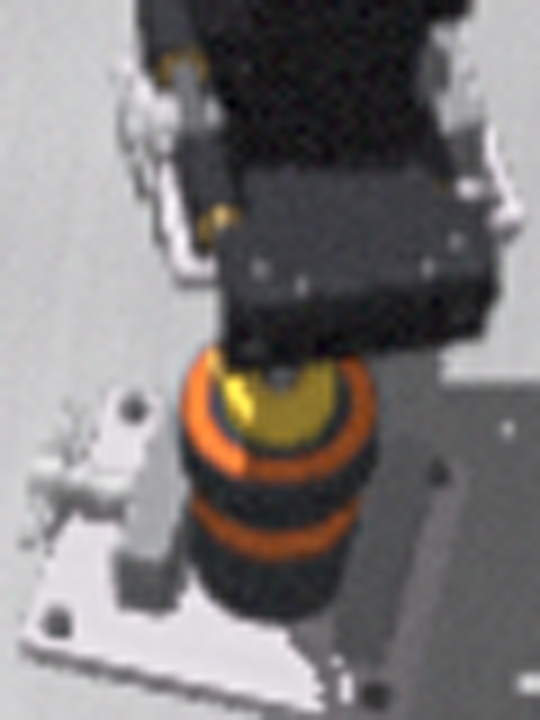

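move_arm([
  [1,0.5,0,0,0],
  [1,1,0,0,0],
  [1,1,0,0,0],
])

```text
time: 13.32
position: [0.5339, 0.2331, 0.1805]
tool_rot: [0.7, 0.101, -0.7, 0.101]
ft_force: [-0.7, -0.1, 1.1]
grip_width: 0.0233
```

move_arm([
  [1,0.5,0,0,0],
  [1,1,0,0,0],
  [1,1,0,0,0],
])

```text
time: 13.57
position: [0.5339, 0.2332, 0.1795]
tool_rot: [0.7, 0.101, -0.7, 0.101]
ft_force: [0.0, 0.0, 0.8]
grip_width: 0.0231
```

move_arm([
  [1,0.5,0,0,0],
  [1,1,0,0,0],
  [1,1,0,0,0],
])

```text
time: 13.82
position: [0.5339, 0.2331, 0.1784]
tool_rot: [0.7, 0.101, -0.7, 0.101]
ft_force: [0.4, 0.8, 1.3]
grip_width: 0.0231
```

move_arm([
  [1,0.5,0,0,0],
  [1,1,0,0,0],
  [1,1,0,0,0],
])

```text
time: 14.07
position: [0.5339, 0.2331, 0.1777]
tool_rot: [0.7, 0.101, -0.7, 0.101]
ft_force: [-0.2, 0.2, 1.5]
grip_width: 0.0234
```

move_arm([
  [1,0.5,0,0,0],
  [1,0.5,0,0,0],
])

```text
time: 14.23
position: [0.5339, 0.2332, 0.1776]
tool_rot: [0.7, 0.101, -0.7, 0.101]
ft_force: [-1.7, -0.5, 4.7]
grip_width: 0.0237
```

move_arm([
  [1,0.3,0,0,0],
  [1,0.3,0,0,0],
])

```text
time: 14.4
position: [0.534, 0.2332, 0.1776]
tool_rot: [0.7, 0.101, -0.7, 0.101]
ft_force: [-0.2, -0.3, 7.0]
grip_width: 0.0232
```

move_arm([
  [1,0.1,0,0,0],
  [1,0.1,0,0,0],
  [1,0.1,0,0,0],
  [1,0.1,0,0,0],
  [1,0.1,0,0,0],
  [1,0.1,0,0,0],
  [1,0.1,0,0,0],
  [1,0.1,0,0,0],
])

```text
time: 15.07
position: [0.534, 0.2332, 0.1776]
tool_rot: [0.7, 0.101, -0.7, 0.101]
ft_force: [-1.0, -0.7, 7.0]
grip_width: 0.0233
```

move_arm([
  [1,0,0,0,0],
  [1,0,0,0,0],
  [1,0,0,0,0],
  [1,0,0,0,0],
  [1,0,0,0,0],
  [1,0,0,0,0],
  [1,0,0,0,0],
  [1,0,0,0,0],
])

```text
time: 15.73
position: [0.534, 0.2332, 0.1776]
tool_rot: [0.7, 0.101, -0.7, 0.101]
ft_force: [-1.1, -0.7, 5.6]
grip_width: 0.0234
```

```bash
python3 -c "
from h import *
S=robot.camera('side')
crop(S,'s9c.png',240,200,300,280,9)
rel([.533,.2325,.2265])"
```

```text
t 15.7833 pos [0.5339 0.2332 0.1776] xaxis [ 7.e-04  1.e-04 -1.e+00] yaxis [ 0.284 -0.959  0.   ] F [-0.98 -1.92  7.12] M [-0.11  0.3   0.  ] w 0.0235 togo mm (tool) [-48.9   0.4   1.1]
```

View pics/s9c.png

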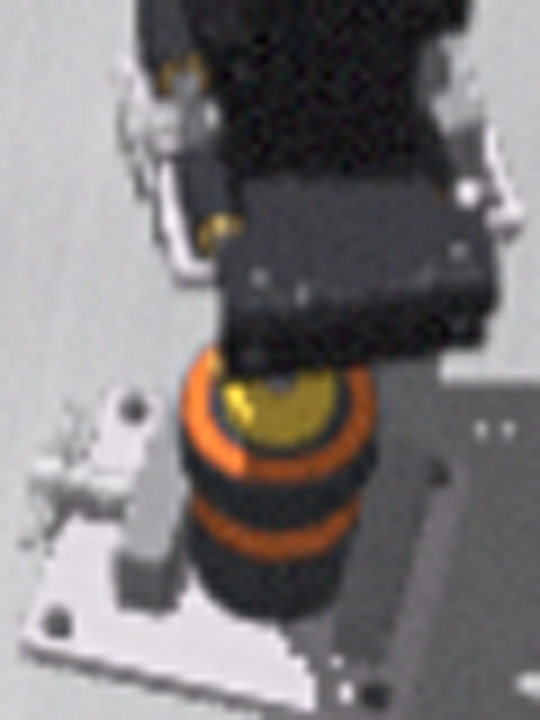

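move_arm([
  [1,-0.2,0,0,0],
  [1,-0.3,0,0,0],
  [1,-0.3,0,0,0],
], newtons=20)

```text
time: 16.03
position: [0.534, 0.2332, 0.1776]
tool_rot: [0.7, 0.101, -0.7, 0.101]
ft_force: [-1.0, 0.3, 6.4]
grip_width: 0.024
```

move_arm([
  [0.3,0,0,0,0],
  [0.3,0,0,0,0],
  [0.3,0,0,0,0],
  [0.0,0,0,0,0],
  [-0.3,0,0,0,0],
  [-0.3,0,0,0,0],
  [-0.3,0,0,0,0],
  [-0.3,0,0,0,0],
])

```text
time: 16.7
position: [0.5338, 0.2331, 0.1769]
tool_rot: [-0.7, -0.101, 0.7, -0.101]
ft_force: [-0.9, 0.2, -0.3]
grip_width: 0.0535
```

```bash
python3 -c "
from h import *
S=robot.camera('side')
crop(S,'s10c.png',240,190,300,280,8)
rel([.533,.2325,.2265])"
```

```text
t 16.75 pos [0.5338 0.2331 0.1769] xaxis [-1.e-04 -0.e+00 -1.e+00] yaxis [ 0.284 -0.959 -0.   ] F [-0.57 -0.4   0.29] M [-0.01  0.01 -0.04] w 0.0549 togo mm (tool) [-49.6   0.4   0.9]
```

View pics/s10c.png

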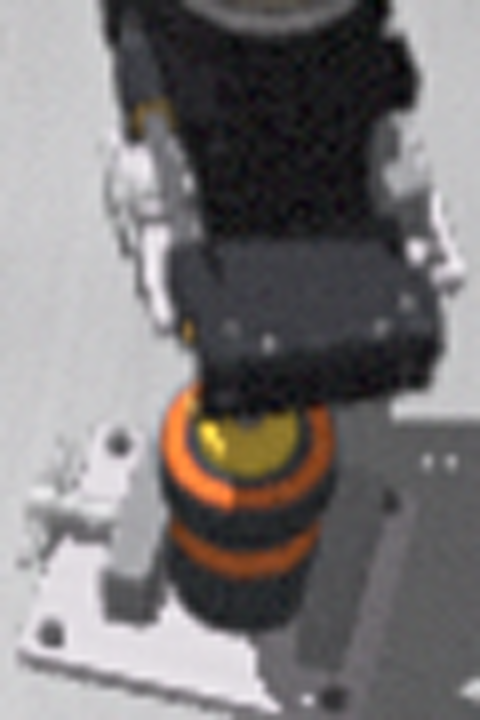

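move_arm([
  [-0.5,-3,0,0,0],
  [-0.5,-12,0,0,0],
  [-0.5,-25,0,0,0],
  [-0.5,-45,0,0,0],
  [-0.5,-70,0,0,0],
  [-0.5,-95,0,0,0],
  [-0.5,-120,0,0,0],
  [-0.5,-120,0,0,0],
])

```text
time: 17.42
position: [0.5369, 0.234, 0.3035]
tool_rot: [0.704, 0.102, -0.695, 0.101]
ft_force: [0.1, 0.1, 0.4]
grip_width: 0.0654
```

move_arm([
  [-0.5,-10,25,5,0],
  [-0.5,-20,60,15,0],
  [-0.5,-20,95,25,0],
  [-0.5,-20,130,35,0],
  [-0.5,-20,165,45,0],
  [-0.5,-20,190,50,0],
  [-0.5,-20,200,53,0],
  [-0.5,-20,200,53,0],
])

```text
time: 18.08
position: [0.5398, 0.0242, 0.317]
tool_rot: [-0.7, -0.1, 0.7, -0.1]
ft_force: [-0.1, -0.1, 0.2]
grip_width: 0.0653
```

```bash
python3 -c "
from h import *
S=robot.camera('side');T=robot.camera('top')
crop(S,'s11c.png',230,180,310,290,6);crop(T,'t11.png',140,170,220,250,7);save(T,'t11f.png')
rel([.533,.2325,.2265])
P=[.534,.2332]
print('side grip top, foot-mouth, stop top for upright rod:',proj(S,[P+[.198],P+[.109],P+[.097]]),proj(T,[P+[.198],P+[.109],P+[.097]]))
for n in('rod_grip','stop'):
  for c in(S,T):
    for r in robot.regions_of(c,n): print(n,r['p'],r['bbox'])"
```

```text
t 18.1833 pos [0.5395 0.0269 0.3169] xaxis [-4.0e-04  1.1e-03 -1.0e+00] yaxis [ 0.283 -0.959 -0.001] F [0.97 1.69 0.16] M [-0.02  0.   -0.03] w 0.0654 togo mm (tool) [  90.7 -198.9  -52. ]
side grip top, foot-mouth, stop top for upright rod: [[271.15896632 221.18963587]
 [270.34378251 241.60917189]
 [270.24046117 244.18107845]] [[163.98118018 214.03040091]
 [171.01430381 215.50952168]
 [171.88351373 215.6922867 ]]
rod_grip 0.92 [298.9, 136.7, 318.5, 185.2]
rod_grip 0.82 [265.0, 217.5, 278.5, 251.8]
rod_grip 0.79 [302.0, 245.3, 330.2, 270.1]
rod_grip 0.6 [161.1, 207.3, 181.4, 224.4]
stop 0.48 [300.9, 172.1, 320.9, 183.5]
stop 0.62 [170.3, 208.4, 178.0, 219.9]
stop 0.59 [302.6, 245.8, 320.6, 267.0]
```

View pics/s11c.png

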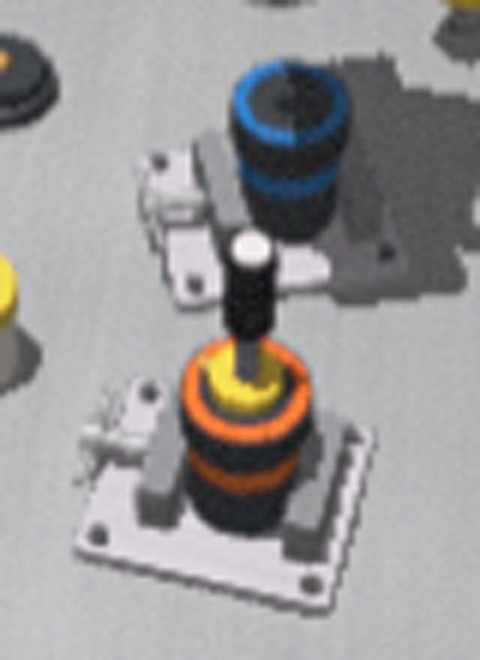

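View pics/t11.png

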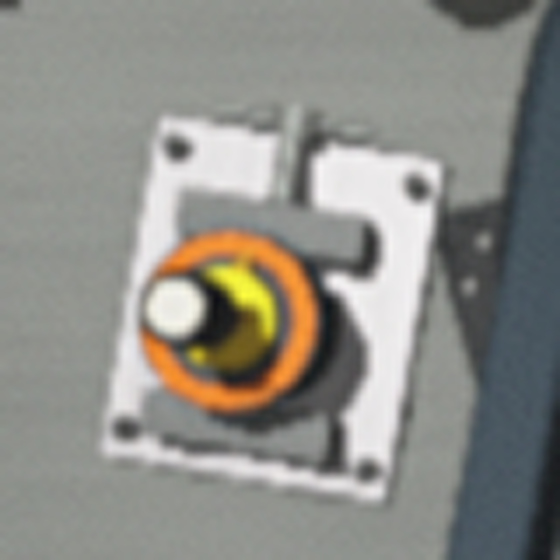

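```bash
python3 -c "
from h import *
S=robot.camera('side');T=robot.camera('top')
dS=blob(S,(262,212,282,228),'white');dT=blob(T,(158,205,172,222),'white');print(dS,dT)
print(tri(S,(271.5,220.8),T,(164.9,213.4)))
rel([.534,.2332,.2265]); print(robot.hand_in())"
```

```text
(array([263.72222222, 222.72222222]), np.int32(36), (array([263.67994893, 222.544837  ]), (4.604201793670654, 10.320516586303711), 166.3821258544922)) (array([164.46, 213.4 ]), np.int32(50), (array([164.46033525, 213.38783741]), (7.424807548522949, 7.463660717010498), 156.97691345214844))
(array([0.53432397, 0.23123973, 0.19747424]), np.float64(0.0022062520906989793))
t 18.4833 pos [0.5397 0.0275 0.317 ] xaxis [-1.e-04  2.e-04 -1.e+00] yaxis [ 0.286 -0.958 -0.   ] F [ 0.3  -0.36 -0.11] M [ 0.02  0.03 -0.01] w 0.0655 togo mm (tool) [  90.5 -198.7  -53.3]
the job is handed in; nothing more can be done
None
```

The depth rod now stands released in the orange-ringed housing, on the bottom as far as I can tell, with the yellow stop on the rim. I handed the job in at about 18.5 s; no verdict is reported.

- **What I did:** I took the smaller rod out of its grey stand and lowered it into the orange-ringed bore. The stop met the rim and slid at about 3 N. The foot then met a hard stop about 49 mm below the rim. I held it there with about 8 N in all for about 1.6 s, then opened the gripper and backed away.
- **Last checks:**
    - The side and top pictures show the rod upright within about 1° and the stop flat and concentric on the rim.
    - The white dot triangulates to z = 0.197 m, against 0.198 m expected for a bottomed rod.
    - The gripper is clear, with only force noise on the wrist.
    - I saw nothing else disturbed in the cropped pictures, but I did not measure the bystanders again.
- **Disagreements:** The two cameras' rays to the dot miss each other by about 2 mm, which is the stated calibration limit. An automatic search for the white dot in the last side picture caught something else, so I read the dot's place from the crop instead. That the foot is on the bottom rests on force feel and that height, not on a direct view.
- **Less careful than it should have been:** Just before bottoming I sent four 1 mm steps together without checking the force between them. The force stayed at 1.5 N or less after each step, and bottoming came only on the next, single 0.5 mm step.

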